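Hook the power pack out from under the display shelf and switch it on

ROBOT

A 6-joint arm with a two-finger parallel gripper is mounted at the origin on the work surface. World frame = base frame: x ahead of the robot, y to its left, z up, the work surface at z = 0. Lengths are in m, angles in rad, forces in N, time in s.
With the tool pointing down it reaches from about 0.3 to 1 m from the base axis. Payload 5.1 kg.
Tool frame: the origin (TCP) lies at the very end of the fingers, on their centre line; the grasp point (between the pads) lies 19 mm behind it; x points along the fingers, z is the direction in which the jaws open and shut, and the axes are right-handed (so a half turn about x gives the same grasp; the last joint's range is limited). The gripper opens to 95 mm and grips with 3 to 60 N. Pads are 20 mm wide; open, the fingers measure 119 mm over their backs; the gripper's body (75 mm by 180 mm) begins 59 mm behind the grasp point.
Start: joints at [1.118, 0.124, 1.65, -0, 1.367, -0.083], TCP at [0.235, 0.606, 0.215] pointing down, gripper open.
Joint ranges: [-2.61, 2.61], [-1.02, 2.33], [0.03, 2.71], [-1.35, 4.49], [0.32, 2.68], [-2.91, 2.91]. Speed limits (rad/s): [2.57, 2.57, 3.14, 3.14, 3.14, 3.14].

INTERFACE

Orientations are given as a 3x3 rotation matrix whose columns are the frame's x, y, z axes.
In Python, from cell import telemetry, vision, order gives the robot as it stands.
- The arm moves only by the tool move_arm, never from a script. Its argument "commands" is a list of rows, each a list of 3 entries, a list of its own where there are three numbers: the turn, a rotation vector about the tool's x, y, z in rad, then the shift along the tool's x, y, z in m, then the opening, from 0 (shut) to 1 (fully open). A call has exactly 8 rows; each row is the pose to reach, as a shift and turn from the pose commanded when the call began, along the tool's axes at that moment; what a row does not reach only later rows make up. A row lasts 1/8 s, in which the tool goes at most 62.5 mm and 10.7 degrees, less where a joint would pass 70% of its speed; a pose out of reach is approached as far as the arm can. A call with a gripper value outside its range is refused whole. The fingers move at their own pace and stop on an object; "squeeze" is the grip in N (left out, the last holds). Time passes only in rows, so rows that repeat a pose let the fingers close, or fill a call up. It gives the time, the measured TCP pose, the force and the opening at its end, in the units of the state.
- telemetry.get_state(): the state, without advancing time (a new reading comes with each control period).
- vision.get_image(name): name is "scene" or "top"; returns a dict with "pixels" (384x512x3 uint8, red, green, blue), "fx", "fy", "cx", "cy" (pixels), "position" and "attitude" of the camera in the world. Camera axes: x right, y up, looking along -z (the intrinsics and any distortion apply to the point x, -y, -z); pixel columns grow to the right and rows downward; lengths in m; the calibration is good to about 2 mm. A picture is of the moment at which its call begins. There is no depth.
- order.hand_in(): hands the job in, once; it reports no verdict.
The state is a dict: "clock": time; "joint_positions": joint angles; "qd": joint speeds; "joint_efforts": joint torques, N m; "tool_pos": TCP position; "tcp_rot": TCP orientation; "force": force on the tool from outside, world axes, zero at the start; "torque": the same for the moment, N m; "gripper_width": finger opening in m.
Only numpy, scipy, OpenCV 4.12 (cv2) and the standard library are available. Lean on these libraries where they do the work, as an engineer would, in place of code of your own. Each camera call takes 0.05 s, during which the arm holds its last target. There are 200 camera calls.

TASK

The stall's power pack stands out of reach under the clear display shelf, and the reaching hook lies beside it with its wooden handle in under the shelf too: pull the hook out by its crook end, put it down on the table with the handle in the open, and take it again by the handle. Hook it behind the pack's upright bow handle and drag the pack along the table until it is wholly out from under the shelf, without touching the pack with the gripper before that and without tipping it. Then flip the pack's toggle switch on (bat over towards the bow handle), and leave the hook lying flat on the table in front of the shelf, clear of the pack, and the other goods as they stood.

Things in the scene. Friction and masses are not known exactly. Their poses are not given: they have to be found in the camera images.
- riser: Fixed clear acrylic display shelf: a flat top on two side walls, open at front and back; 260 mm deep (x), 260 wide (y), 6 mm thick; underside of the top 108 mm above the table. Origin on the table under its middle, z up; the open front faces its -x, front edge at x = -130 mm. Pack and hook come out that way, in its -x direction; the table before its middle is clear for 350 mm.
- pack: Portable power pack: grey metal case, 130 mm long (x), 96 wide (y), top face 68 mm above the table, on rubber feet, 0.6 to 1 kg, loose. Stands under the shelf, its front (-x end, with the bow handle) towards the shelf's open front; slides when pulled with some newtons. Origin on the table under its middle, z up.
- pack_handle (a point): Middle of the upright 10 mm round grip bar of the pack's bow handle, 108 mm in front (-x) of the pack's origin, 40 mm above the table. Two level 10 mm arms centred 18 and 62 mm above the table join it to the case. The opening between bar and case is 38 mm deep (x), 34 mm high (23 to 57 mm above the table) and open to both sides (y). Axes as the pack's.
- pack_rear_left (a point): Rear corner of the pack's case at its +x, +y end, 34 mm above the table.
- pack_rear_right (a point): Rear corner of the pack's case at its +x, -y end, 34 mm above the table.
- toggle (a joint): Pack's toggle switch, rad: 0 = off (as it starts), the steel bat leans 0.4 rad to the pack's rear (+x); 0.8 = on, it leans 0.4 rad towards the bow handle (-x). It springs away from its centre (0.4) to the nearer side; about 1 N at the tip moves it. Hinge across the pack, on its midline 22 mm in front (-x) of its origin, 72 mm above the table.
- toggle_tip (a point): Point on the toggle bat's axis 30 mm from its hinge, near the bat's end (bat 33 mm long, 7 to 11 mm thick), about 100 mm above the table.
- reach_hook: Hook tool, 200 mm, 0.14 kg, lying flat: wooden handle 80 long (x), 24 wide, 22 high; a 10 mm round bar, its centre 5 mm above the underside, goes on to +x and at x = 155 turns square to +y, out to y = 40, the last 8 mm bent back to x = 147. Origin on the underside below the handle's middle, z up; mass centre at x = 30. Starts with its handle under the shelf, crook 80 to 105 mm out of the front.
- hook_grip (a point): Middle of the reaching hook's wooden handle, 11 mm above its underside.
- hook_bend (a point): Middle of the cross piece of the crook, on the bar's centre line: x = 155, y = 20, z = 5 mm in the hook's frame.
- mug: White mug, 80 mm wide, 92 mm high, on the table behind the working space; to be left alone. Origin under its middle.
- jar: Glass jar, 72 mm wide, 85 mm high, at the left; to be left alone. Origin under its middle.
- bangle: Dark wooden bangle, 80 mm wide, 16 mm high, lying at the left; to be left alone. Origin under its middle.
- card_slabs: Two clear card holders in a stack, 82 x 132 x 14 mm, lying at the left; to be left alone. Origin under its middle.
- pin_box: Dark green pin box, 92 x 92 x 26 mm, right of the robot; to be left alone. Origin under its middle.
- coin_tin: Steel tin, 69 mm wide, 44 mm high, under the shelf behind the hook's handle; to be left alone. Origin under its middle.
- figure_box: Small carton, 55 x 75 x 105 mm, on top of the shelf at the back; to be left alone. Origin under its middle.
Things that resemble listed ones, but are neither listed nor needed, are in the scene too. There is more than one size of the reach_hook; the job needs the largest.

How it is judged:
On the way, in this order (a step that is already met when the one before it is completed fails the run):
1. the hook lies on the table, let go, with the middle of its handle out from under the shelf (x of hook_grip in the frame of riser below -0.14 m and height (world z) of reach_hook below 0.012 m and contact force between the fingers and reach_hook below 0.1 N and linear speed of reach_hook below 0.03 m/s), for 0.1 s.
2. the hook, held by its handle, has pulled the pack at least 40 mm along (distance of pack from where it was at the start of the episode above 0.04 m and contact force between reach_hook and pack above 0.3 N and contact force between the fingers and reach_hook above 0.5 N and x of any of pack_rear_left, pack_rear_right in the frame of riser above -0.13 m and distance between the grasp point and hook_grip below 0.06 m), for 0.1 s.
3. the pack is wholly out from under the shelf (x of each of pack_rear_left, pack_rear_right in the frame of riser below -0.132 m), for 0.1 s.
4. the toggle is on (value of joint toggle above 0.65 rad), for 0.2 s.
At the end, for the whole second after the job is handed in: Toggle above 0.65 rad; both rear corners of the pack 2 mm or more in front of the shelf's front edge; pack and hook flat on the table (0.06 rad, 8 mm), at rest; the hook let go, its crook 2 mm and handle's middle 10 mm or more in front of that edge, not touching the pack (all of step 3 and value of joint toggle above 0.65 rad and angle between each of pack, reach_hook's own z axis and vertical below 0.06 rad and height (world z) of pack between -0.008 and 0.008 m and linear speed of each of pack, reach_hook below 0.02 m/s and x of hook_grip in the frame of riser below -0.14 m and x of hook_bend in the frame of riser below -0.132 m and height (world z) of reach_hook between -0.008 and 0.008 m and contact force between reach_hook and pack below 0.05 N).
It fails at once if the gripper touches the pack before it is wholly out from under the shelf (contact force between the fingers and pack above 0.5 N and x of any of pack_rear_left, pack_rear_right in the frame of riser above -0.13 m).
It fails at once if the pack is tipped by more than 0.3 rad (angle between pack's own z axis and vertical above 0.3 rad).
It fails at once if the pack is lifted off the table instead of dragged (more than 30 mm) (height (world z) of pack above 0.03 m).
It fails at once if other goods are shifted by more than 25 mm (distance of any of mug, jar, bangle, card_slabs, pin_box, coin_tin, figure_box from where it was at the start of the episode above 0.025 m).
It also fails if it takes over 70 s, if anything falls off the work surface, if the arm or the gripper's body presses on something with over 40 N, if the wrist force passes 120 N, or if a joint passes its speed limit or range.

## Working session

There is one attempt and no reset: what is moved stays moved. The work goes in short steps, Python scripts to look and compute and a tool call to move; the robot and the scene stay as the last step left them, time stands still between calls to the robot, and variables do not carry over. Pictures are saved under pics/ and viewed, about 8 in all and at most 12, crops included, and the job is handed in when it is done.

Besides the shell and the picture viewer there is one more tool, called after "Request:" as a command line: name --argument value ..., lists and objects as JSON in quotes. move_arm: Moves the arm, as the interface text tells. Its arguments: {"type":"object","properties":{"commands":{"type":"array"},"squeeze":{"type":"number"}},"required":["commands"]}

```bash
mkdir -p pics; cat > h.py <<'E'
import numpy as np, cv2
from cell import telemetry, vision, order
np.set_printoptions(precision=4,suppress=True)
def shot(name,fn=None):
    im=vision.get_image(name)
    if fn: cv2.imwrite('pics/'+fn+'.png',cv2.cvtColor(im['pixels'],cv2.COLOR_RGB2BGR))
    return im
def ray(im,u,v,z=0.):
    R=np.array(im['attitude']);p=np.array(im['position'])
    d=R@np.array([(u-im['cx'])/im['fx'],-(v-im['cy'])/im['fy'],-1])
    return p+d*(z-p[2])/d[2]
def proj(im,P):
    R=np.array(im['attitude']);p=np.array(im['position'])
    c=R.T@(np.array(P)-p); return im['cx']+im['fx']*c[0]/-c[2], im['cy']-im['fy']*c[1]/-c[2]
E
python3 - <<'E'
from h import *
import cv2
for n in('scene','top'):
    im=shot(n); print({k:v for k,v in im.items() if k!='pixels'})
    np.save('pics/'+n+'0.npy',im,allow_pickle=True)
    cv2.imwrite(f'pics/{n}0.png',cv2.resize(cv2.cvtColor(im['pixels'],cv2.COLOR_RGB2BGR),(800,600),interpolation=cv2.INTER_CUBIC))
print(telemetry.get_state())
E
```

```text
{'fx': 467.929695864971, 'fy': 467.929695864971, 'cx': 262.9440358189223, 'cy': 198.74576425904885, 'position': array([ 1.088 , -0.7555,  1.2103]), 'attitude': array([[ 0.7973, -0.4603,  0.3904],
       [ 0.6033,  0.5908, -0.5357],
       [ 0.0159,  0.6626,  0.7488]])}
{'fx': 371.7145973993959, 'fy': 371.7145973993959, 'cx': 259.9383125607253, 'cy': 191.04849878001826, 'position': array([0.3691, 0.0135, 1.34  ]), 'attitude': array([[ 0.0225,  0.9927, -0.1182],
       [-0.9997,  0.0223, -0.0031],
       [-0.0004,  0.1182,  0.993 ]])}
{'clock': 0.1, 'joint_positions': array([ 1.1184,  0.1244,  1.6515, -0.    ,  1.3675, -0.0826]), 'qd': array([-0.002 ,  0.0004, -0.0028, -0.0015, -0.0015,  0.0009]), 'joint_efforts': array([ -0.    , -41.8882, -36.1096,   0.0777,   0.0462,  -0.    ]), 'tool_pos': array([0.2347, 0.6055, 0.2135]), 'tcp_rot': array([[-0.0008, -0.9324,  0.3615],
       [-0.0017,  0.3615,  0.9324],
       [-1.    ,  0.0001, -0.0018]]), 'force': array([ 0.1462, -0.454 ,  0.1508]), 'torque': array([ 0.0482,  0.0128, -0.0215]), 'gripper_width': 0.09499994171795895}
```

View pics/scene0.png

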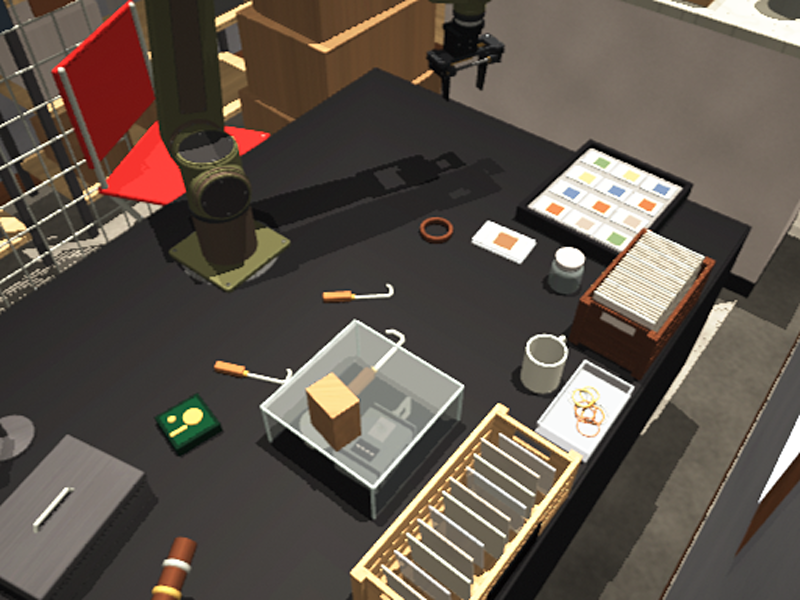

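View pics/top0.png

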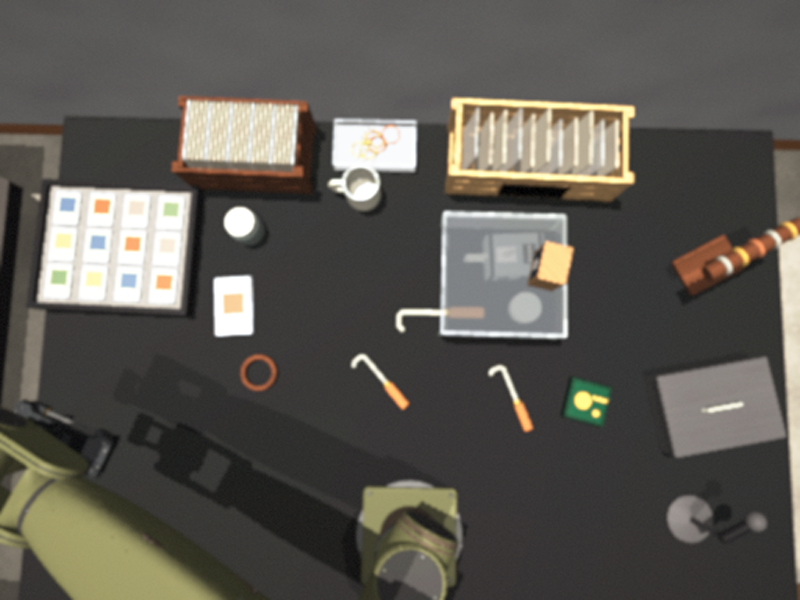

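```bash
python3 - <<'E'
from h import *
im=np.load('pics/top0.npy',allow_pickle=True).item(); p=cv2.cvtColor(im['pixels'],cv2.COLOR_RGB2BGR)
c=p[125:225,235:375]; c=cv2.convertScaleAbs(cv2.resize(c,None,fx=5.6,fy=5.6,interpolation=cv2.INTER_CUBIC),alpha=1.3)
cv2.imwrite('pics/c1.png',c)
im=np.load('pics/scene0.npy',allow_pickle=True).item(); p=cv2.cvtColor(im['pixels'],cv2.COLOR_RGB2BGR)
c=p[195:335,160:305]; c=cv2.convertScaleAbs(cv2.resize(c,None,fx=4.2,fy=4.2,interpolation=cv2.INTER_CUBIC),alpha=1.3)
cv2.imwrite('pics/c2.png',c)
E
```

```text
(no output)
```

View pics/c1.png

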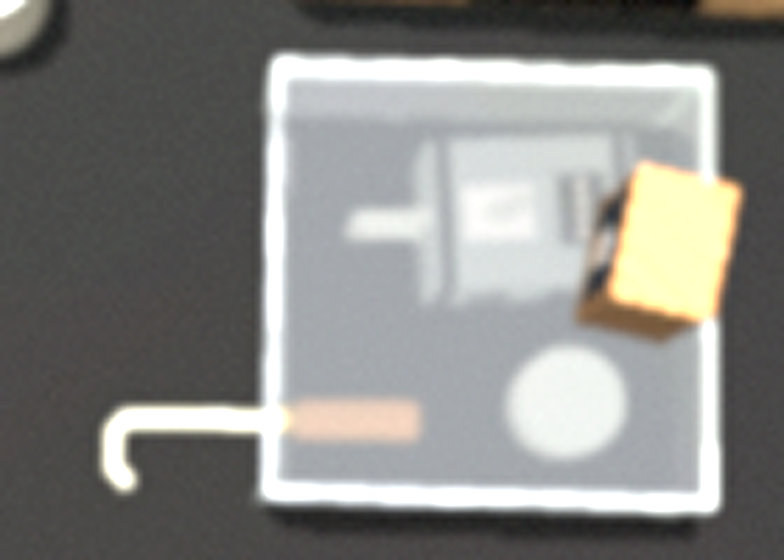

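View pics/c2.png

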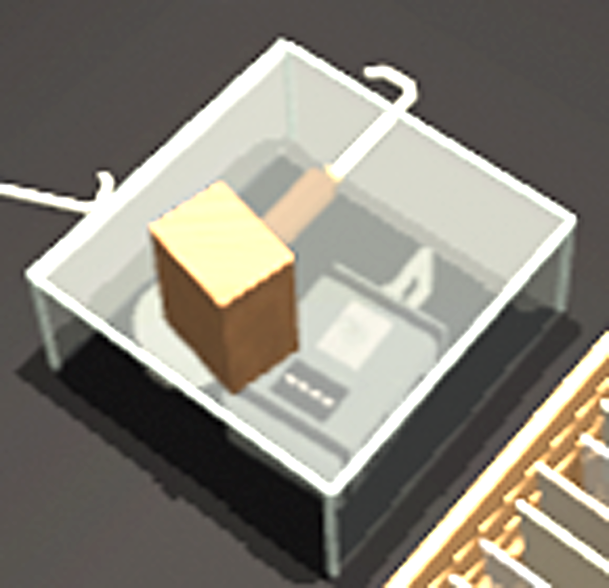

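```bash
python3 - <<'E'
from h import *
im=np.load('pics/top0.npy',allow_pickle=True).item()
r=lambda x,y,z:ray(im,x/5.6+235-.4,y/5.6+125-.4,z)
for n,x,y,z in [('TL',278,65,.114),('TR',708,75,.114),('BL',272,495,.114),('BR',710,503,.114),('crook corner ctr',117,418,.005),('bar@shelf',265,418,.005),('tip',125,487,.005),('crookmid',115,455,.005),('hfront',290,420,.022),('hrear',420,421,.022),('bowtip top',347,225,.067),('bow root',430,222,.067),('caseFL',420,138,.068),('caseFR',422,303,.068),('caseRL',632,135,.068),('tin',567,400,.044)]:
    print(n,r(x,y,z))
im=np.load('pics/scene0.npy',allow_pickle=True).item()
s=lambda x,y,z:ray(im,x/4.2+160-.4,y/4.2+195-.4,z)
for n,x,y,z in [('Fl',285,42,.114),('Fr',573,218,.114),('Bl',35,275,.114),('Br',333,490,.114),('crook corner',412,98,.005),('crook tip',368,72,.005),('handle front',335,172,.011),('bow top',430,252,.067),('caseFR',445,338,.068),('caseFL',330,268,.068)]:
    print(n,s(x,y,z))
E
```

```text
TL [ 0.7035 -0.0606  0.114 ]
TR [ 0.7032 -0.32    0.114 ]
BL [ 0.4439 -0.0609  0.114 ]
BR [ 0.445  -0.3187  0.114 ]
crook corner ctr [0.4979 0.0331 0.005 ]
bar@shelf [ 0.5    -0.0623  0.005 ]
tip [0.4535 0.0269 0.005 ]
crookmid [0.474  0.0338 0.005 ]
hfront [ 0.4974 -0.0772  0.022 ]
hrear [ 0.4987 -0.1598  0.022 ]
bowtip top [ 0.6155 -0.1078  0.067 ]
bow root [ 0.6185 -0.1593  0.067 ]
caseFL [ 0.6714 -0.1526  0.068 ]
caseFR [ 0.5674 -0.1545  0.068 ]
caseRL [ 0.6763 -0.2848  0.068 ]
tin [ 0.5118 -0.2488  0.044 ]
Fl [ 0.4445 -0.0578  0.114 ]
Fr [ 0.702  -0.0589  0.114 ]
Bl [ 0.4451 -0.3167  0.114 ]
Br [ 0.7012 -0.3181  0.114 ]
crook corner [0.4972 0.0283 0.005 ]
crook tip [0.4531 0.0279 0.005 ]
handle front [ 0.498  -0.0691  0.011 ]
bow top [ 0.6225 -0.1148  0.067 ]
caseFR [ 0.6735 -0.1653  0.068 ]
caseFL [ 0.5759 -0.1688  0.068 ]
```

```bash
cat >> h.py <<'E'
from scipy.spatial.transform import Rotation as Ro
def goto(x,y,z,yaw=0.,R0=None,p0=None):
    s=telemetry.get_state()
    R0=np.array(s['tcp_rot']) if R0 is None else R0; p0=np.array(s['tool_pos']) if p0 is None else p0
    c,n=np.cos(yaw),np.sin(yaw)
    T=np.array([[0,-n,c],[0,c,n],[-1,0,0]])
    return Ro.from_matrix(R0.T@T).as_rotvec(), R0.T@(np.array([x,y,z])-p0)
def st():
    s=telemetry.get_state(); z=np.array(s['tcp_rot'])
    print(s['clock'],s['tool_pos'],z[:,0],'yaw',np.arctan2(z[1,2],z[0,2]),s['force'],s['gripper_width'],s['joint_positions'])
E
python3 - <<'E'
from h import *
print(goto(.498,.006,.15,0))
im=np.load('pics/top0.npy',allow_pickle=True).item()
for n,u,v,z in[('jar',243,225,.085),('mug',360,188,.09),('slabs',233,305,.02),('slabR',253,305,.02),('bangle',258,373,.016),('d1crook',352,357,.005),('d1end',405,405,.01)]: print(n,ray(im,u*.64,v*.64,z))
E
```

```text
(array([ 1.201 , -0.0017,  0.001 ]), array([ 0.0643, -0.4622, -0.4637]))
jar [0.6739 0.3815 0.085 ]
mug [0.7623 0.1253 0.09  ]
slabs [0.5024 0.413  0.02  ]
slabR [0.5034 0.3673 0.02  ]
bangle [0.3496 0.3488 0.016 ]
d1crook [0.3905 0.1385 0.005 ]
d1end [0.2854 0.0148 0.01  ]
```

Request:
move_arm --commands '[[[0.15, 0, 0], [0, -0.03, -0.03], 0.5], [[0.3, 0, 0], [0, -0.06, -0.06], 0.5], [[0.45, 0, 0], [0, -0.09, -0.09], 0.5], [[0.6, 0, 0], [0.01, -0.12, -0.12], 0.5], [[0.75, 0, 0], [0.01, -0.15, -0.15], 0.5], [[0.9, 0, 0], [0.02, -0.18, -0.18], 0.5], [[1.05, 0, 0], [0.02, -0.21, -0.21], 0.5], [[1.2, -0.002, 0.001], [0.02, -0.24, -0.24], 0.5]]'

```text
clock: 1.1
tool_pos: [0.372, 0.294, 0.194]
tcp_rot: [[0.0, 0.004, 1.0], [0.001, 1.0, -0.004], [-1.0, 0.001, 0.0]]
force: [0.2, -0.7, -0.3]
gripper_width: 0.0474
```

```bash
python3 - <<'E'
from h import *
st(); print(goto(.498,.008,.10,0))
E
```

```text
1.1 [0.372 0.294 0.194] [ 0.0003  0.0013 -1.    ] yaw -0.0037330244222840733 [ 0.1565 -0.7223 -0.321 ] 0.04739260602115214 [ 0.555  -0.2656  2.0536  0.001   1.3526  0.5585]
(array([-0.0037,  0.0003, -0.0013]), array([ 0.0937, -0.2857,  0.127 ]))
```

Request:
move_arm --commands '[[[0, 0, 0], [0.01, -0.04, 0.018], 0.5], [[0, 0, 0], [0.025, -0.08, 0.036], 0.5], [[0, 0, 0], [0.04, -0.12, 0.054], 0.5], [[0, 0, 0], [0.055, -0.16, 0.072], 0.5], [[0, 0, 0], [0.07, -0.2, 0.09], 0.5], [[0, 0, 0], [0.085, -0.24, 0.108], 0.5], [[-0.003, 0, -0.001], [0.094, -0.275, 0.122], 0.5], [[-0.003, 0, -0.001], [0.094, -0.286, 0.127], 0.5]]'

```text
clock: 2.1
tool_pos: [0.4988, 0.0084, 0.099]
tcp_rot: [[-0.002, -0.001, 1.0], [0.001, 1.0, 0.001], [-1.0, 0.001, -0.002]]
force: [0.3, 0.3, 1.3]
gripper_width: 0.0477
```

```bash
python3 - <<'E'
from h import *
st(); im=shot('scene'); p=cv2.cvtColor(im['pixels'],cv2.COLOR_RGB2BGR)
cv2.imwrite('pics/s1.png',cv2.resize(p[130:310,150:350],None,fx=3.3,fy=3.3,interpolation=cv2.INTER_CUBIC))
E
```

```text
2.1 [0.4988 0.0084 0.099 ] [-0.0016  0.0011 -1.    ] yaw 0.0014496701606447717 [0.3291 0.269  1.3436] 0.04767258160766467 [-0.0915 -0.1101  2.088   0.001   1.1654 -0.0933]
```

View pics/s1.png

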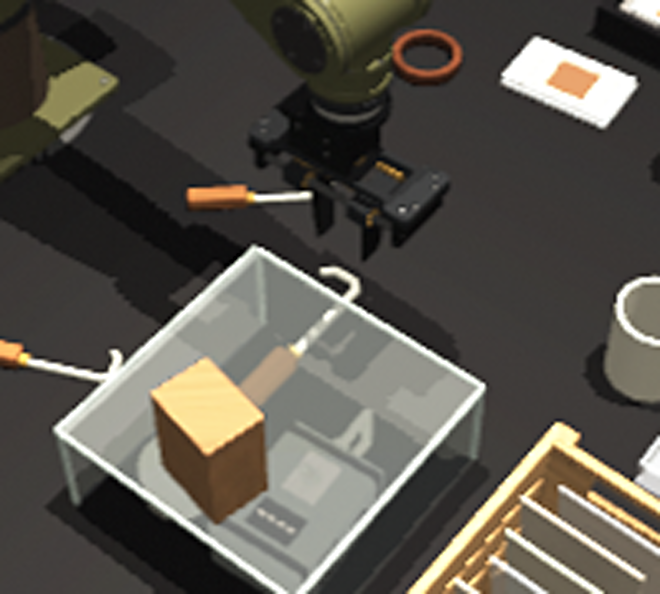

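The gripper straddles the hook's shaft (about px 340,290) with its long side across it, so I'll descend and grip.

Request:
move_arm --commands '[[[0, 0, 0], [0.02, 0, 0], 0.5], [[0, 0, 0], [0.04, 0, 0], 0.5], [[0, 0, 0], [0.06, 0, 0], 0.5], [[0, 0, 0], [0.08, 0, 0], 0.5], [[0, 0, 0], [0.09, 0, 0], 0.5], [[0, 0, 0], [0.096, 0, 0], 0.5], [[0, 0, 0], [0.096, 0, 0], 0.5], [[0, 0, 0], [0.096, 0, 0], 0.0]]' --squeeze 30

```text
clock: 3.15
tool_pos: [0.5001, 0.0099, 0.0051]
tcp_rot: [[0.002, -0.004, 1.0], [0.001, 1.0, 0.004], [-1.0, 0.001, 0.002]]
force: [0.5, -0.2, 0.8]
gripper_width: 0.0422
```

Request:
move_arm --commands '[[[0, 0, 0], [0, 0, 0], 0], [[0, 0, 0], [0, 0, 0], 0], [[0, 0, 0], [0, 0, 0], 0], [[0, 0, 0], [0, 0.005, 0], 0], [[0, 0, 0], [0, 0.01, 0], 0], [[0, 0, 0], [0, 0.02, 0], 0], [[0, 0, 0], [0, 0.03, 0], 0], [[0, 0, 0], [0, 0.045, 0], 0]]'

```text
clock: 4.15
tool_pos: [0.4993, 0.0557, 0.0044]
tcp_rot: [[0.001, -0.004, 1.0], [0.001, 1.0, 0.004], [-1.0, 0.001, 0.001]]
force: [0.1, -1.5, 1.1]
gripper_width: 0.0088
```

Request:
move_arm --commands '[[[0, 0, 0], [0, 0.02, 0], 0], [[0, 0, 0], [0, 0.04, 0], 0], [[0, 0, 0], [0, 0.06, 0], 0], [[0, 0, 0], [0, 0.08, 0], 0], [[0, 0, 0], [0, 0.1, 0], 0], [[0, 0, 0], [0, 0.12, 0], 0], [[0, 0, 0], [0, 0.14, 0], 0], [[0, 0, 0], [0, 0.155, 0], 0]]'

```text
clock: 5.15
tool_pos: [0.4985, 0.2113, 0.0044]
tcp_rot: [[0.001, -0.005, 1.0], [0.001, 1.0, 0.005], [-1.0, 0.001, 0.001]]
force: [-0.6, -0.8, 0.6]
gripper_width: 0.009
```

Request:
move_arm --commands '[[[-0.1, 0, 0], [0, 0, 0], 0], [[-0.2, 0, 0], [0, 0, 0], 0], [[-0.32, 0, 0], [0, 0, 0], 0], [[-0.44, 0, 0], [0, 0, 0], 0], [[-0.56, 0, 0], [0, 0, 0], 0], [[-0.68, 0, 0], [0, 0, 0], 0], [[-0.8, 0, 0], [0, 0, 0], 0], [[-0.9, 0, 0], [0, 0, 0], 0]]'

```text
clock: 6.15
tool_pos: [0.4985, 0.2105, 0.0044]
tcp_rot: [[0.0, -0.788, 0.616], [0.001, 0.616, 0.788], [-1.0, 0.0, 0.001]]
force: [-0.8, -0.4, 0.6]
gripper_width: 0.0091
```

Request:
move_arm --commands '[[[-0.1, 0, 0], [0, 0, 0], 0], [[-0.2, 0, 0], [0, 0, 0], 0], [[-0.32, 0, 0], [0, 0, 0], 0], [[-0.44, 0, 0], [0, 0, 0], 0], [[-0.56, 0, 0], [0, 0, 0], 0], [[-0.67, 0, 0], [0, 0, 0], 0], [[-0.67, 0, 0], [0, 0, 0], 0], [[-0.67, 0, 0], [0, 0, 0], 0]]'

```text
clock: 7.15
tool_pos: [0.4986, 0.2104, 0.0044]
tcp_rot: [[0.001, -1.0, -0.002], [0.001, -0.002, 1.0], [-1.0, -0.001, 0.001]]
force: [0.3, 1.7, 0.6]
gripper_width: 0.009
```

```bash
python3 - <<'E'
from h import *
st(); im=shot('top'); p=cv2.cvtColor(im['pixels'],cv2.COLOR_RGB2BGR)
np.save('pics/t2.npy',im,allow_pickle=True)
cv2.imwrite('pics/t2.png',cv2.resize(p[90:250,130:380],None,fx=3.2,fy=3.2,interpolation=cv2.INTER_CUBIC))
E
```

```text
7.15 [0.4986 0.2104 0.0044] [ 0.001   0.0014 -1.    ] yaw 1.5725440106713655 [0.2994 1.717  0.5768] 0.008995042448342934 [ 0.2995  0.1152  2.045   0.0012  0.98   -1.2737]
```

View pics/t2.png

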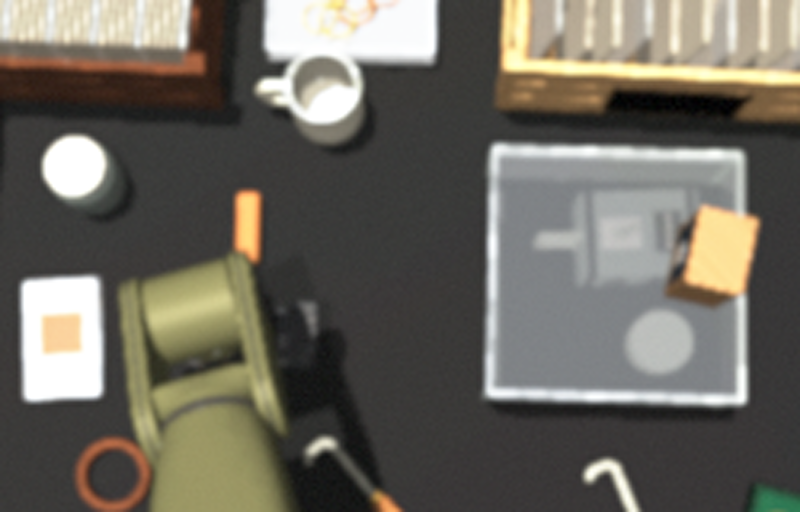

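The hook has turned; its handle shows at about (248,190)–(248,262) in the crop. I'll release, rise, and compute the regrasp.

Request:
move_arm --commands '[[[0, 0, 0], [0, 0, 0], 0.15], [[0, 0, 0], [0, 0, 0], 0.3], [[0, 0, 0], [0, 0, 0], 0.3], [[0, 0, 0], [0, 0, 0], 0.3], [[0, 0, 0], [-0.02, 0, 0], 0.3], [[0, 0, 0], [-0.05, 0, 0], 0.4], [[0, 0, 0], [-0.08, 0, 0], 0.5], [[0, 0, 0], [-0.1, 0, 0], 0.5]]'

```text
clock: 8.2
tool_pos: [0.4991, 0.21, 0.1061]
tcp_rot: [[0.003, -1.0, -0.003], [0.001, -0.003, 1.0], [-1.0, -0.003, 0.001]]
force: [-0.2, 0.0, -0.5]
gripper_width: 0.0465
```

```bash
python3 - <<'E'
from h import *
im=np.load('pics/t2.npy',allow_pickle=True).item()
g=lambda x,y,z:ray(im,x/3.2+130-.4,y/3.2+90-.4,z)
print(g(248,190,.022),g(248,262,.022),g(234,225,.022),g(262,225,.022))
p=shot('top')
hsv=cv2.cvtColor(p['pixels'],cv2.COLOR_RGB2HSV)
m=cv2.inRange(hsv,(5,150,150),(18,255,255)); n,l,s,c=cv2.connectedComponentsWithStats(m)
for i in range(1,n):
    if s[i,4]>60:
        r=cv2.minAreaRect(np.argwhere(l==i)[:,::-1].astype(np.float32)); print(s[i],r,ray(p,*c[i],.018))
st()
E
```

```text
[0.675  0.2123 0.022 ] [0.5925 0.2091 0.022 ] [0.6344 0.2265 0.022 ] [0.6351 0.1949 0.022 ]
[473 152  22  15 125] ((484.39996337890625, 157.80001831054688), (9.838700294494629, 20.571826934814453), 63.43495178222656) [ 0.6666 -0.7926  0.018 ]
[437 170  12  11  88] ((442.5500183105469, 175.14996337890625), (7.589465141296387, 11.700427055358887), 71.56504821777344) [ 0.599  -0.6378  0.018 ]
8.25 [0.5006 0.2105 0.1087] [ 0.0064  0.0025 -1.    ] yaw 1.5739704282020937 [0.8537 1.6286 1.8575] 0.047167971049238824 [ 0.2988 -0.0253  1.9903  0.0005  1.1698 -1.2753]
```

Request:
move_arm --commands '[[[0.18, 0, 0], [0, -0.01, 0], 0.5], [[0.36, 0, 0], [0, -0.03, 0], 0.5], [[0.54, 0, 0], [0, -0.05, 0], 0.5], [[0.72, 0, 0], [0, -0.07, 0], 0.5], [[0.9, 0, 0], [0, -0.09, 0], 0.5], [[1.08, 0, 0], [0, -0.11, 0], 0.5], [[1.26, 0, 0], [0, -0.125, 0], 0.5], [[1.44, 0, 0], [0, -0.135, 0], 0.5]]'

```text
clock: 9.25
tool_pos: [0.6337, 0.21, 0.1032]
tcp_rot: [[-0.001, -0.127, 0.992], [0.0, 0.992, 0.127], [-1.0, 0.0, -0.001]]
force: [-0.0, 0.2, 0.1]
gripper_width: 0.0477
```

Request:
move_arm --commands '[[[0.18, 0, 0], [0, 0, 0], 0.5], [[0.36, 0, 0], [0, 0, 0], 0.5], [[0.54, 0, 0], [0, 0, 0], 0.5], [[0.72, 0, 0], [0, 0, 0], 0.5], [[0.9, 0, 0], [0, 0, 0], 0.5], [[1.08, 0, 0], [0, 0, 0], 0.5], [[1.26, 0, 0], [0, 0, 0], 0.5], [[1.44, 0, 0], [0, 0, 0], 0.5]]'

```text
clock: 10.25
tool_pos: [0.633, 0.2101, 0.1032]
tcp_rot: [[-0.001, 0.967, 0.256], [0.0, 0.256, -0.967], [-1.0, -0.001, -0.001]]
force: [-0.2, 0.2, 0.4]
gripper_width: 0.0476
```

```bash
python3 - <<'E'
from h import *
st(); print(goto(.636,.211,.06,-np.pi/2))
im=shot('scene'); np.save('pics/s3.npy',im,allow_pickle=True);p=cv2.cvtColor(im['pixels'],cv2.COLOR_RGB2BGR)
cv2.imwrite('pics/s3.png',cv2.resize(p[100:280,220:400],None,fx=3.3,fy=3.3,interpolation=cv2.INTER_CUBIC))
E
```

```text
10.25 [0.633  0.2101 0.1032] [-0.0008  0.0004 -1.    ] yaw -1.312036800500549 [-0.1865  0.248   0.4257] 0.04763031944364834 [0.2397 0.2481 1.7019 0.0007 1.1922 1.5515]
(array([ 0.2588, -0.0005,  0.0007]), array([ 0.0432,  0.0032, -0.0001]))
```

View pics/s3.png

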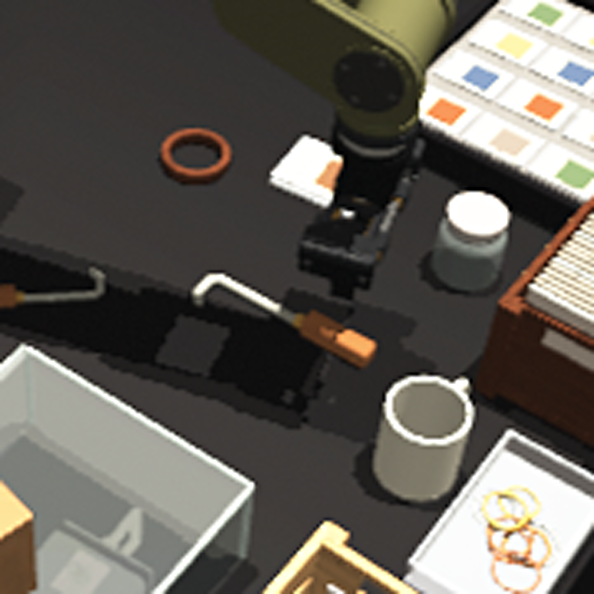

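Request:
move_arm --commands '[[[0.13, 0, 0], [0.01, 0.003, 0], 0.5], [[0.26, 0, 0], [0.02, 0.003, 0], 0.5], [[0.26, 0, 0], [0.04, 0.003, 0], 0.5], [[0.26, 0, 0], [0.06, 0.003, 0], 0.5], [[0.26, 0, 0], [0.08, 0.003, 0], 0.5], [[0.26, 0, 0], [0.092, 0.003, 0], 0.5], [[0.26, 0, 0], [0.1, 0.003, 0], 0.5], [[0.26, 0, 0], [0.1, 0.003, 0], 0.5]]'

```text
clock: 11.3
tool_pos: [0.6363, 0.2111, 0.004]
tcp_rot: [[0.0, 1.0, 0.005], [0.001, 0.005, -1.0], [-1.0, 0.0, -0.001]]
force: [0.1, -0.4, 0.1]
gripper_width: 0.0474
```

Request:
move_arm --commands '[[[0, 0, 0], [0, 0, 0], 0], [[0, 0, 0], [0, 0, 0], 0], [[0, 0, 0], [0, 0, 0], 0], [[0, 0, 0], [0, 0, 0], 0], [[0, 0, 0], [-0.01, 0, 0], 0], [[0, 0, 0], [-0.02, 0, 0], 0], [[0, 0, 0], [-0.03, 0, 0], 0], [[0, 0, 0], [-0.037, 0, 0], 0]]' --squeeze 45

```text
clock: 12.3
tool_pos: [0.6369, 0.2112, 0.0428]
tcp_rot: [[0.002, 1.0, 0.005], [0.001, 0.005, -1.0], [-1.0, 0.002, -0.001]]
force: [-0.7, 0.6, -1.2]
gripper_width: 0.0235
```

Request:
move_arm --commands '[[[-0.12, 0, 0], [0, -0.01, 0], 0], [[-0.24, 0, 0], [0, -0.02, 0], 0], [[-0.36, 0, 0], [0, -0.03, 0], 0], [[-0.48, 0, 0], [0, -0.04, 0], 0], [[-0.6, 0, 0], [0, -0.05, 0], 0], [[-0.72, 0, 0], [0, -0.06, 0], 0], [[-0.84, 0, 0], [0, -0.07, 0], 0], [[-0.96, 0, 0], [0, -0.08, 0], 0]]'

```text
clock: 13.3
tool_pos: [0.5562, 0.2107, 0.0418]
tcp_rot: [[0.001, 0.566, 0.824], [0.001, 0.824, -0.566], [-1.0, 0.001, 0.0]]
force: [-0.1, 0.5, -1.6]
gripper_width: 0.024
```

Request:
move_arm --commands '[[[-0.12, 0, 0], [0, 0, 0], 0], [[-0.24, 0, 0], [0, 0, 0], 0], [[-0.36, 0, 0], [0, 0, 0], 0], [[-0.48, 0, 0], [0, 0, 0], 0], [[-0.606, 0, 0], [0, 0, 0], 0], [[-0.606, 0, 0], [0, 0, 0], 0], [[-0.606, 0, 0], [0, 0, 0], 0], [[-0.606, 0, 0], [0, 0, 0], 0]]'

```text
clock: 14.3
tool_pos: [0.5565, 0.2107, 0.0416]
tcp_rot: [[0.001, 0.001, 1.0], [0.001, 1.0, -0.001], [-1.0, 0.001, 0.001]]
force: [-0.1, -0.3, -2.2]
gripper_width: 0.0243
```

```bash
python3 - <<'E'
from h import *
st()
a=shot('scene'); b=shot('top'); np.save('pics/s4.npy',a,allow_pickle=True); np.save('pics/t4.npy',b,allow_pickle=True)
A=cv2.cvtColor(a['pixels'],cv2.COLOR_RGB2BGR)[140:290,200:330]; B=cv2.cvtColor(b['pixels'],cv2.COLOR_RGB2BGR)[120:220,180:330]
A=cv2.resize(A,(390,450),interpolation=cv2.INTER_CUBIC); B=cv2.resize(B,(405,270),interpolation=cv2.INTER_CUBIC)
c=np.zeros((450,795,3),np.uint8); c[:,:390]=A; c[:270,390:]=B
cv2.imwrite('pics/c4.png',c)
E
```

```text
14.3 [0.5565 0.2107 0.0416] [ 0.0011  0.0008 -1.    ] yaw -0.0009509165592229591 [-0.111  -0.3499 -2.2138] 0.024324736690467606 [0.2715 0.1715 1.9072 0.0006 1.0616 0.2721]
```

View pics/c4.png

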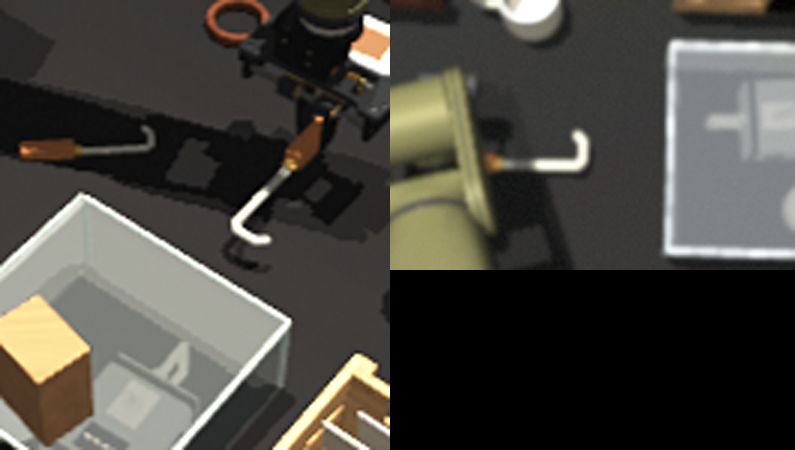

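```bash
python3 - <<'E'
from h import *
a=np.load('pics/s4.npy',allow_pickle=True).item(); b=np.load('pics/t4.npy',allow_pickle=True).item()
def tri(ua,ub):
    A=[];B=[]
    for im,(u,v) in((a,ua),(b,ub)):
        p=np.array(im['position']); d=ray(im,u,v,0)-p; d/=np.linalg.norm(d); M=np.eye(3)-np.outer(d,d); A.append(M);B.append(M@p)
    return np.linalg.solve(sum(A),sum(B))
fa=lambda x,y:(x/3+200-.4,y/3+140-.4); fb=lambda x,y:((x-390)/2.7+180-.4,y/2.7+120-.4)
print('corner',tri(fa(237,225),fb(583,165)),'tip',tri(fa(266,241),fb(578,136)),'ferrule',tri(fa(294,163),fb(497,162)))
for z in(.03,.04,.05): print(z,ray(b,*fb(583,165),z),ray(a,*fa(237,225),z))
f=lambda x,y:(x/5.6+235-.4,y/5.6+125-.4); g=lambda x,y:(x/4.2+160-.4,y/4.2+195-.4)
print('bowtop outer',tri(g(430,252),f(347,225)))
E
```

```text
corner [0.5608 0.0512 0.0472] tip [0.5979 0.0573 0.0426] ferrule [0.5608 0.1621 0.05  ]
0.03 [0.5614 0.05   0.03  ] [0.5549 0.0652 0.03  ]
0.04 [0.5599 0.0497 0.04  ] [0.5594 0.0582 0.04  ]
0.05 [0.5584 0.0494 0.05  ] [0.5639 0.0513 0.05  ]
bowtop outer [ 0.6178 -0.1087  0.0558]
```

Request:
move_arm --commands '[[[0, 0, 0], [0, 0, -0.01], 0], [[0, 0, 0], [0.002, -0.03, -0.01], 0], [[0, 0, 0], [0.002, -0.06, -0.01], 0], [[0, 0, 0], [0.002, -0.09, -0.01], 0], [[0, 0, 0], [0.002, -0.12, -0.01], 0], [[0, 0, 0], [0.002, -0.15, -0.01], 0], [[0, 0, 0], [0.002, -0.18, -0.01], 0], [[0, 0, 0], [0.002, -0.194, -0.01], 0]]'

```text
clock: 15.4
tool_pos: [0.546, 0.0157, 0.0393]
tcp_rot: [[0.001, 0.001, 1.0], [0.001, 1.0, -0.001], [-1.0, 0.001, 0.001]]
force: [0.0, 0.4, -1.5]
gripper_width: 0.0237
```

```bash
python3 - <<'E'
from h import *
st()
a=shot('scene'); b=shot('top'); np.save('pics/s5.npy',a,allow_pickle=True); np.save('pics/t5.npy',b,allow_pickle=True)
A=cv2.cvtColor(a['pixels'],cv2.COLOR_RGB2BGR)[200:300,210:300]; B=cv2.cvtColor(b['pixels'],cv2.COLOR_RGB2BGR)[130:210,260:350]
A=cv2.convertScaleAbs(cv2.resize(A,None,fx=4.4,fy=4.4,interpolation=cv2.INTER_CUBIC),alpha=1.4); B=cv2.convertScaleAbs(cv2.resize(B,None,fx=4.4,fy=4.4,interpolation=cv2.INTER_CUBIC),alpha=1.4)
c=np.zeros((440,792,3),np.uint8); c[:,:396]=A; c[:352,396:]=B
cv2.imwrite('pics/c5.png',c)
E
```

```text
15.4 [0.546  0.0157 0.0393] [ 0.0008  0.001  -1.    ] yaw -0.0014948089668846989 [ 0.0112  0.3575 -1.5254] 0.023701169668552034 [-0.07    0.0737  2.02    0.0012  1.0472 -0.0691]
```

View pics/c5.png

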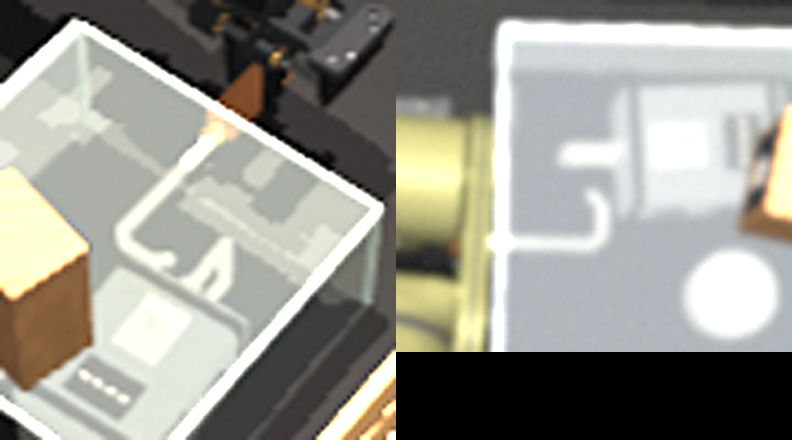

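```bash
python3 - <<'E'
from h import *
b=np.load('pics/t5.npy',allow_pickle=True).item();a=np.load('pics/s5.npy',allow_pickle=True).item()
f=lambda x,y,z:ray(b,(x-396)/4.4+260-.4,y/4.4+130-.4,z)
g=lambda x,y,z:ray(a,x/4.4+210-.4,y/4.4+200-.4,z)
print('T cross',f(603,220,.04),'bow outer',f(557,154,.067),'case',f(612,90,.068),f(614,212,.068),'tip',f(594,193,.04))
print('S corner',g(122,232,.04),'tip',g(168,262,.04),'bowtop outer',g(230,238,.067),'bow root',g(195,285,.067),'case FL,FR',g(120,266,.068),g(245,330,.068))
# predicted positions of bar top centre for hypothesised pack
for y in(-.105,-.11,-.115,-.12): 
  u,v=proj(a,(.62,y,.067)); U,V=proj(b,(.62,y,.067)); print(y,(u-210+.4)*4.4,(v-200+.4)*4.4,(U-260+.4)*4.4+396,(V-130+.4)*4.4)
E
```

```text
T cross [ 0.5683 -0.1466  0.04  ] bow outer [ 0.6161 -0.1065  0.067 ] case [ 0.6684 -0.1494  0.068 ] [ 0.5706 -0.1517  0.068 ] tip [ 0.5901 -0.1391  0.04  ]
S corner [ 0.5474 -0.1388  0.04  ] tip [ 0.5878 -0.1388  0.04  ] bowtop outer [ 0.6203 -0.1124  0.067 ] bow root [ 0.6247 -0.1564  0.067 ] case FL,FR [ 0.5766 -0.1756  0.068 ] [ 0.672  -0.1645  0.068 ]
-0.105 236.34416867640707 230.58595183798752 555.191876893455 149.0751469504176
-0.11 231.86110119210082 235.4321841810787 561.5152224025985 149.21479975085438
-0.115 227.36065423663223 240.29720387357938 567.8387194898747 149.35445589893519
-0.12 222.84272655144528 245.1811203768101 574.1623681607344 149.49411539478058
```

Request:
move_arm --commands '[[[0, 0, 0], [0, 0, 0.008], 0], [[0, 0, 0], [0, 0, 0.016], 0], [[0, 0, 0], [0, 0, 0.024], 0], [[0, 0, 0], [0, 0, 0.032], 0], [[0, 0, 0], [0, 0, 0.04], 0], [[0, 0, 0], [0, 0, 0.046], 0], [[0, 0, 0], [0, 0, 0.05], 0], [[0, 0, 0], [0, 0, 0.05], 0]]'

```text
clock: 16.5
tool_pos: [0.5967, 0.0167, 0.0394]
tcp_rot: [[0.001, 0.0, 1.0], [0.001, 1.0, -0.0], [-1.0, 0.001, 0.001]]
force: [0.3, 0.2, -1.7]
gripper_width: 0.0238
```

```bash
python3 - <<'E'
from h import *
st()
a=shot('scene'); b=shot('top')
A=cv2.cvtColor(a['pixels'],cv2.COLOR_RGB2BGR)[200:300,210:300]; B=cv2.cvtColor(b['pixels'],cv2.COLOR_RGB2BGR)[130:210,260:350]
A=cv2.convertScaleAbs(cv2.resize(A,None,fx=4.4,fy=4.4,interpolation=cv2.INTER_CUBIC),alpha=1.4); B=cv2.convertScaleAbs(cv2.resize(B,None,fx=4.4,fy=4.4,interpolation=cv2.INTER_CUBIC),alpha=1.4)
c=np.zeros((440,792,3),np.uint8); c[:,:396]=A; c[:352,396:]=B
cv2.imwrite('pics/c6.png',c)
E
```

```text
16.5 [0.5967 0.0167 0.0394] [ 0.001   0.0008 -1.    ] yaw -3.393198396063647e-05 [ 0.3326  0.2497 -1.6884] 0.023788025099813925 [-0.0624  0.1783  1.9036  0.001   1.0587 -0.0629]
```

View pics/c6.png

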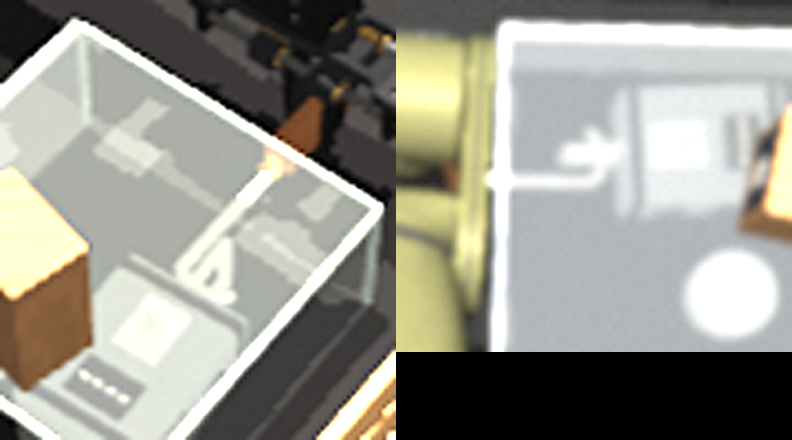

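The crook is through the bow, with its tip visible beyond the bar in both views (about 228,297 and 595,130). Pulling now.

Request:
move_arm --commands '[[[0, 0, 0], [0, 0.006, 0], 0], [[0, 0, 0], [0, 0.012, 0], 0], [[0, 0, 0], [0, 0.018, 0], 0], [[0, 0, 0], [0, 0.026, 0], 0], [[0, 0, 0], [0, 0.036, 0], 0], [[0, 0, 0], [0, 0.046, 0], 0], [[0, 0, 0], [0, 0.058, 0], 0], [[0, 0, 0], [0, 0.07, 0], 0]]'

```text
clock: 17.6
tool_pos: [0.5965, 0.0874, 0.0394]
tcp_rot: [[0.001, -0.0, 1.0], [0.001, 1.0, 0.0], [-1.0, 0.001, 0.001]]
force: [0.6, -4.9, -1.6]
gripper_width: 0.0237
```

Request:
move_arm --commands '[[[0, 0, 0], [0, 0.012, 0], 0], [[0, 0, 0], [0, 0.024, 0], 0], [[0, 0, 0], [0, 0.036, 0], 0], [[0, 0, 0], [0, 0.048, 0], 0], [[0, 0, 0], [0, 0.06, 0], 0], [[0, 0, 0], [0, 0.072, 0], 0], [[0, 0, 0], [0, 0.084, 0], 0], [[0, 0, 0], [0, 0.096, 0], 0]]'

```text
clock: 18.6
tool_pos: [0.5964, 0.1835, 0.0394]
tcp_rot: [[0.001, -0.0, 1.0], [0.001, 1.0, 0.0], [-1.0, 0.001, 0.001]]
force: [0.5, -3.9, -1.2]
gripper_width: 0.0237
```

```bash
python3 - <<'E'
from h import *
st()
b=shot('top'); np.save('pics/t7.npy',b,allow_pickle=True)
B=cv2.cvtColor(b['pixels'],cv2.COLOR_RGB2BGR)[90:230,130:360]
cv2.imwrite('pics/c7.png',cv2.resize(B,None,fx=3.4,fy=3.4,interpolation=cv2.INTER_CUBIC))
E
```

```text
18.6 [0.5964 0.1835 0.0394] [ 0.0008  0.0008 -1.    ] yaw 6.327572411037393e-06 [ 0.4775 -3.9337 -1.1699] 0.023671657835313633 [0.2121 0.2323 1.8398 0.0007 1.0685 0.2118]
```

View pics/c7.png

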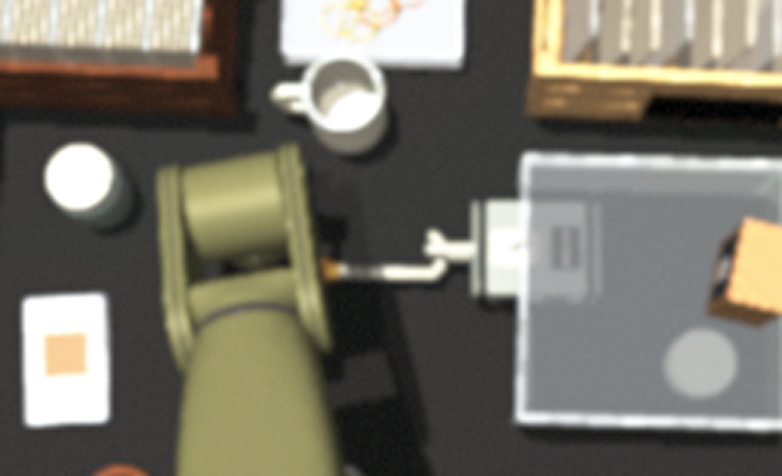

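Request:
move_arm --commands '[[[0, 0, 0], [0, 0.014, 0], 0], [[0, 0, 0], [0, 0.028, 0], 0], [[0, 0, 0], [0, 0.042, 0], 0], [[0, 0, 0], [0, 0.056, 0], 0], [[0, 0, 0], [0, 0.07, 0], 0], [[0, 0, 0], [0, 0.084, 0], 0], [[0, 0, 0], [0, 0.096, 0], 0], [[0, 0, 0], [0, 0.106, 0], 0]]'

```text
clock: 19.65
tool_pos: [0.5964, 0.2895, 0.0395]
tcp_rot: [[0.001, -0.0, 1.0], [0.001, 1.0, 0.0], [-1.0, 0.001, 0.001]]
force: [0.7, -4.8, -2.8]
gripper_width: 0.0235
```

```bash
python3 - <<'E'
from h import *
st()
b=np.load('pics/t7.npy',allow_pickle=True).item()
f=lambda b,x,y,z:ray(b,x/3.4+130-.4,y/3.4+90-.4,z)
print('t7 rear',f(b,601,205,.068),f(b,598,300,.068),'front',f(b,472,204,.068),f(b,474,296,.068))
b=shot('top'); np.save('pics/t8.npy',b,allow_pickle=True); a=shot('scene'); np.save('pics/s8.npy',a,allow_pickle=True)
# column profile of brightness along case, pack rows
g=cv2.cvtColor(b['pixels'],cv2.COLOR_RGB2GRAY)
for x in (.585,.66):
    for y in np.arange(-.08,.13,.005):
        u,v=proj(b,(x,y,.068)); print(int(g[int(round(v)),int(round(u))]),end=' ')
    print()
E
```

```text
19.65 [0.5964 0.2895 0.0395] [ 0.0008  0.0007 -1.    ] yaw 0.0002435282218827241 [ 0.7284 -4.846  -2.8283] 0.023516788161229873 [0.3708 0.3085 1.7458 0.0004 1.0863 0.3703]
t7 rear [ 0.6688 -0.1413  0.068 ] [ 0.5701 -0.139   0.068 ] front [ 0.6669 -0.0088  0.068 ] [ 0.5714 -0.0128  0.068 ]
131 133 141 225 222 77 54 46 54 161 169 123 195 235 241 240 241 240 240 240 241 242 242 243 243 244 244 244 245 244 244 242 176 132 184 158 104 58 56 44 37 37 
131 140 158 228 211 139 56 56 68 117 170 130 142 235 239 239 237 237 238 238 239 239 239 239 239 239 239 240 239 239 240 237 211 148 168 178 75 59 58 59 60 58
```

Request:
move_arm --commands '[[[0, 0, 0], [0, -0.008, 0], 0], [[0, 0, 0], [0, -0.017, 0], 0], [[0, 0, 0], [0, -0.017, -0.002], 0], [[0, 0, 0], [0, -0.017, -0.012], 0], [[0, 0, 0], [0, -0.017, -0.024], 0], [[0, 0, 0], [0, -0.017, -0.036], 0], [[0, 0, 0], [0, -0.017, -0.05], 0], [[0, 0, 0], [0, -0.017, -0.065], 0]]'

```text
clock: 20.75
tool_pos: [0.5304, 0.2718, 0.0395]
tcp_rot: [[0.001, -0.0, 1.0], [0.001, 1.0, 0.0], [-1.0, 0.001, 0.001]]
force: [-0.0, -0.5, -2.0]
gripper_width: 0.0235
```

Request:
move_arm --commands '[[[0, 0, 0], [0, 0, -0.02], 0], [[0, 0, 0], [0.01, 0, -0.04], 0], [[0, 0, 0], [0.02, 0, -0.045], 0], [[0, 0, 0], [0.028, 0, -0.045], 0], [[0, 0, 0], [0.034, 0, -0.045], 0], [[0, 0, 0], [0.034, 0, -0.045], 0], [[0, 0, 0], [0.034, 0, -0.045], 0.1], [[0, 0, 0], [0.034, 0, -0.045], 0.4]]'

```text
clock: 21.75
tool_pos: [0.487, 0.2718, 0.0057]
tcp_rot: [[0.002, 0.0, 1.0], [0.001, 1.0, -0.0], [-1.0, 0.001, 0.002]]
force: [-0.2, 0.2, 0.1]
gripper_width: 0.0293
```

Request:
move_arm --commands '[[[0, 0, 0], [0, 0, 0], 0.4], [[0, 0, 0], [0, 0, 0], 0.4], [[0, 0, 0], [-0.02, 0, 0], 0.4], [[0, 0, 0], [-0.05, 0, 0], 0.3], [[0, 0, 0], [-0.09, 0, 0], 0.2], [[0, 0, 0], [-0.13, 0, 0], 0.0], [[0, 0, 0], [-0.16, 0, 0], 0], [[0, 0, 0], [-0.16, 0, 0], 0]]'

```text
clock: 22.75
tool_pos: [0.4886, 0.2726, 0.1705]
tcp_rot: [[0.009, -0.0, 1.0], [0.004, 1.0, 0.0], [-1.0, 0.004, 0.009]]
force: [-0.6, -0.4, -0.0]
gripper_width: 0.0004
```

```bash
python3 - <<'E'
from h import *
st()
b=shot('top'); a=shot('scene'); np.save('pics/t9.npy',b,allow_pickle=True); np.save('pics/s9.npy',a,allow_pickle=True)
A=cv2.cvtColor(a['pixels'],cv2.COLOR_RGB2BGR)[155:285,215:325]; B=cv2.cvtColor(b['pixels'],cv2.COLOR_RGB2BGR)[110:240,180:300]
c=np.zeros((442,784,3),np.uint8)
A=cv2.resize(A,None,fx=3.4,fy=3.4,interpolation=cv2.INTER_CUBIC);B=cv2.resize(B,None,fx=3.4,fy=3.4,interpolation=cv2.INTER_CUBIC)
c[:A.shape[0],:374]=A; c[:B.shape[0],374:374+408]=B
cv2.imwrite('pics/c9.png',c)
E
```

```text
22.75 [0.4886 0.2726 0.1705] [ 0.0087  0.0042 -1.    ] yaw 5.517040443565822e-05 [-0.5788 -0.4056 -0.0472] 0.0003792665695017338 [ 0.4128 -0.0501  1.9047  0.0004  1.2773  0.4126]
```

View pics/c9.png

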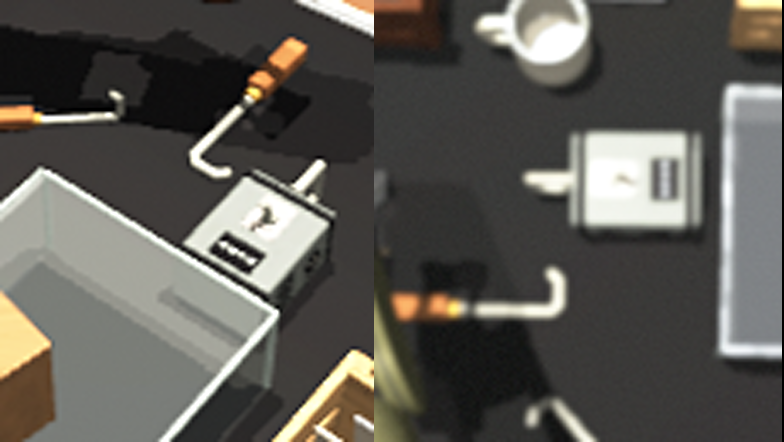

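The hook lies clear of the pack and the pack stands wholly out. The toggle shows at about (262,215) in the scene crop and (625,180) in the top crop.

```bash
python3 - <<'E'
from h import *
b=np.load('pics/t9.npy',allow_pickle=True).item(); a=np.load('pics/s9.npy',allow_pickle=True).item()
f=lambda x,y,z:ray(b,(x-374)/3.4+180-.4,y/3.4+110-.4,z)
g=lambda x,y,z:ray(a,x/3.4+215-.4,y/3.4+155-.4,z)
print('front',f(570,132,.068),f(572,228,.068),'rear',f(701,133,.068),f(701,230,.068),'bow outer',f(526,180,.067))
print('tog',f(625,180,.085),'S',g(262,215,.085),'case S FL,FR,RR',g(250,172,.068),g(335,212,.068),g(275,295,.068),'bow',g(322,162,.067))
for nm,y in(('base',.0),('tip',-.012)):
  for c in(.05,.055): print(nm,c,[(np.array(proj(b,(.62,c+y,.1 if y else .072)))-[180-.4,110-.4])*3.4+[374,0],(np.array(proj(a,(.62,c+y,.1 if y else .072)))-[215-.4,155-.4])*3.4])
# dark toggle pixels
G=cv2.cvtColor(b['pixels'],cv2.COLOR_RGB2GRAY); u,v=int((625-374)/3.4+180),int(180/3.4+110); print(G[v-4:v+5,u-8:u+9])
G=cv2.cvtColor(a['pixels'],cv2.COLOR_RGB2GRAY); u,v=int(262/3.4+215),int(215/3.4+155); print(u,v);print(G[v-6:v+7,u-6:u+7])
E
```

```text
front [0.6687 0.1001 0.068 ] [0.5689 0.0951 0.068 ] rear [ 0.6706 -0.0345  0.068 ] [ 0.5698 -0.0362  0.068 ] bow outer [0.6177 0.1437 0.067 ]
tog [0.6165 0.042  0.085 ] S [0.6194 0.0413 0.085 ] case S FL,FR,RR [0.5732 0.0895 0.068 ] [0.6638 0.0979 0.068 ] [ 0.6737 -0.0149  0.068 ] bow [0.6199 0.1429 0.067 ]
base 0.05 [array([617.4811, 178.8969]), array([267.1066, 218.4472])]
base 0.055 [array([612.5798, 178.7886]), array([270.1862, 215.1236])]
tip 0.05 [array([628.8375, 173.6838]), array([261.5512, 207.0733])]
tip 0.055 [array([623.8279, 173.5732]), array([264.6996, 203.7077])]
[[255 255 255 255 255 255 255 254 254 255 255 254 249 243 238 224 172]
 [255 255 255 255 255 255 255 254 254 255 255 255 251 245 239 225 170]
 [255 255 255 255 255 255 252 248 249 254 255 255 252 245 239 224 171]
 [255 255 255 255 255 252 235 221 226 242 253 254 249 243 238 223 169]
 [255 255 255 255 254 246 221 196 191 212 237 245 243 239 237 224 168]
 [255 255 255 255 253 246 236 226 216 209 216 227 234 237 237 223 169]
 [255 255 255 255 254 249 249 252 251 244 234 234 239 239 238 223 169]
 [255 255 255 255 255 254 254 255 255 255 253 251 246 242 238 223 169]
 [255 255 255 255 255 255 255 255 255 255 254 252 247 241 237 223 170]]
292 218
[[230 229 229 229 230 229 236 250 252 236 221 169  68]
 [230 229 229 230 230 235 251 254 255 254 247 236 189]
 [230 229 230 230 231 243 254 253 255 255 255 254 246]
 [230 230 230 231 224 225 237 225 237 255 255 255 255]
 [230 230 229 241 255 249 171 107 190 254 255 255 255]
 [228 228 247 255 255 255 200  90 135 251 255 255 255]
 [227 240 254 255 255 253 143  80 133 235 254 255 255]
 [224 251 255 255 254 173  88  71 141 234 229 251 255]
 [254 255 252 220 190 148 106  93 125 141 242 255 255]
 [227 247 230 149 152 120 204 247 245 254 255 255 254]
 [221 230 187 120 245 253 246 249 248 255 255 252 236]
 [231 230 221 214 238 255 255 255 255 255 255 244 227]
 [237 232 231 231 230 244 254 255 255 255 247 232 229]]
```

Request:
move_arm --commands '[[[0, 0, 0], [0, -0.035, 0.017], 0], [[0, 0, 0], [0, -0.075, 0.036], 0], [[0, 0, 0], [0, -0.115, 0.056], 0], [[0, 0, 0], [0, -0.155, 0.076], 0], [[0, 0, 0], [0, -0.195, 0.095], 0], [[0, 0, 0], [0, -0.235, 0.115], 0], [[0, 0, 0], [0, -0.268, 0.13], 0], [[0, 0, 0], [0, -0.268, 0.13], 0]]'

```text
clock: 23.85
tool_pos: [0.6158, 0.0016, 0.1631]
tcp_rot: [[-0.003, 0.003, 1.0], [0.001, 1.0, -0.003], [-1.0, 0.001, -0.003]]
force: [0.1, 0.6, 0.1]
gripper_width: 0.0002
```

```bash
python3 - <<'E'
from h import *
st(); print(goto(.619,.005,.092))
E
```

```text
23.85 [0.6158 0.0016 0.1631] [-0.0026  0.001  -1.    ] yaw -0.003366486115470604 [0.0925 0.5623 0.1092] 0.00019707096912174348 [-0.0849  0.0883  1.7771  0.0008  1.2789 -0.0818]
(array([-0.0034, -0.0026, -0.001 ]), array([0.0711, 0.0033, 0.0033]))
```

Request:
move_arm --commands '[[[0, 0, 0], [0.02, 0.001, 0.003], 0], [[0, 0, 0], [0.04, 0.001, 0.003], 0], [[0, 0, 0], [0.06, 0.001, 0.003], 0], [[0, 0, 0], [0.071, 0.001, 0.003], 0], [[0, 0, 0], [0.071, 0.006, 0.003], 0], [[0, 0, 0], [0.071, 0.011, 0.003], 0], [[0, 0, 0], [0.071, 0.015, 0.003], 0], [[0, 0, 0], [0.071, 0.019, 0.003], 0]]'

```text
clock: 24.85
tool_pos: [0.62, 0.023, 0.0952]
tcp_rot: [[0.002, -0.0, 1.0], [0.001, 1.0, 0.0], [-1.0, 0.001, 0.002]]
force: [-0.2, 0.3, -0.6]
gripper_width: 0.0002
```

Request:
move_arm --commands '[[[0, 0, 0], [0, 0.004, 0], 0], [[0, 0, 0], [0, 0.008, 0], 0], [[0, 0, 0], [0, 0.012, 0], 0], [[0, 0, 0], [0, 0.016, 0], 0], [[0, 0, 0], [0, 0.02, 0], 0], [[0, 0, 0], [0, 0.023, 0], 0], [[0, 0, 0], [0, 0.025, 0], 0], [[0, 0, 0], [0, 0.025, 0], 0]]'

```text
clock: 25.85
tool_pos: [0.6194, 0.0468, 0.0943]
tcp_rot: [[0.001, -0.0, 1.0], [-0.001, 1.0, 0.0], [-1.0, -0.001, 0.001]]
force: [-1.2, -4.1, -1.0]
gripper_width: 0.0005
```

```bash
python3 - <<'E'
from h import *
st(); a=shot('scene'); G=cv2.cvtColor(a['pixels'],cv2.COLOR_RGB2GRAY); print(G[212:225,286:306])
E
```

```text
25.85 [0.6194 0.0468 0.0943] [ 0.0008 -0.0008 -1.    ] yaw 0.00015847856655795293 [-1.2173 -4.0629 -1.004 ] 0.0005142480626663536 [-0.0105  0.1625  1.818  -0.0009  1.1602 -0.0103]
[[ 87 173 208 158  57   8  12  11  11   8  13  67  53  16  46 101 157 191
  141  86]
 [ 57  91 112 134  94   8  13  12   9   4  22 141 184 134  50  25  71 114
  158 214]
 [ 62  60  58  80  58  10  12  11   6  23  87 192 222 197 153  85  27  29
   71 124]
 [ 64  63  62  63  37  10  11   7  25  59 177 244 250 246 229 192 153  89
   29  27]
 [ 63  62  63  76  56  22  15  23  65  78 226 254 251 250 250 243 210 184
  157  82]
 [ 62  62  73  91  89  83  59  64  86  81 177 246 250 249 251 235 196 197
  196 187]
 [ 62  73  89  95  95  92  83  85  89  83  98 234 252 250 248 225 189 193
  198 201]
 [ 69  86  96  93  93  91  87  86  88  86  79 234 254 247 227 198 192 195
  196 197]
 [ 83  95  94  93  94  93  89  87  87  88  87 139 245 247 210 194 195 195
  196 196]
 [ 71  84  93  95  94  92  91  89  90  92  92  87 134 138 172 203 199 198
  196 195]
 [ 63  64  72  83  90  92  89  85  84  87  90  84  67  53  89 107 170 202
  197 196]
 [ 63  61  63  65  74  86  85 214 253 192  76  67  59  60  60  55  87 172
  204 200]
 [ 66  65  63  62  62  62 131 243 255 246 202 126  53  59  61  61  56  90
  108 171]]
```

Request:
move_arm --commands '[[[0, 0, 0], [0, -0.01, 0], 0], [[0, 0, 0], [0, -0.03, 0], 0], [[0, 0, 0], [-0.03, -0.035, 0], 0], [[0, 0, 0], [-0.08, -0.035, 0], 0], [[0, 0, 0], [-0.13, -0.035, 0], 0], [[0, 0, 0], [-0.15, -0.075, 0], 0], [[0, 0, 0], [-0.15, -0.12, 0], 0], [[0, 0, 0], [-0.15, -0.15, 0], 0]]'

```text
clock: 26.9
tool_pos: [0.6192, -0.105, 0.2451]
tcp_rot: [[0.002, 0.002, 1.0], [0.001, 1.0, -0.002], [-1.0, 0.001, 0.002]]
force: [0.3, 0.2, -0.5]
gripper_width: 0.0005
```

```bash
python3 - <<'E'
from h import *
st(); a=shot('scene'); b=shot('top'); np.save('pics/s10.npy',a,allow_pickle=True); np.save('pics/t10.npy',b,allow_pickle=True)
G=cv2.cvtColor(a['pixels'],cv2.COLOR_RGB2GRAY); print(G[208:228,284:302])
G=cv2.cvtColor(b['pixels'],cv2.COLOR_RGB2GRAY); print(G[157:168,242:262])
pr=lambda t,s:(np.array([0.619,.053-s*.03*np.sin(t),.072+.03*np.cos(t)]))
for s in(1,-1): print(s,[np.round(proj(i,pr(.4,s)),1) for i in(a,b)])
print('hinge',proj(a,(.619,.053,.072)),proj(b,(.619,.053,.072)))
for x in(.585,.655): print([int(G[int(round(v)),int(round(u))]) for u,v in[proj(b,(x,y,.068)) for y in np.arange(-.075,.0,.005)]])
E
```

```text
26.9 [ 0.6192 -0.105   0.2451] [ 0.0025  0.001  -1.    ] yaw -0.0015392482840901815 [ 0.285   0.1954 -0.4529] 0.00045729144875220767 [-0.2542  0.0578  1.6697  0.0016  1.4119 -0.2529]
[[ 18  18  19  21  20  14   6   5  23  77 109 154 155  90  45  49  48  39]
 [ 13  19  18  18  12   3  26 128 119  43  32 162 253 254 201  80 135 244]
 [ 11  13  12   9   1  24 173 232 231 195 119 137 231 247 200 167 143 168]
 [ 12  11   8   2  23 171 233 235 235 234 183 127 157 155 105  89 150 191]
 [ 15  15   6  24 169 232 233 230 236 247 217 136 135 112  60  28  73 101]
 [ 10   7   0 167 234 234 230 234 253 255 220 130 127 186 191 110  37  28]
 [  4   0 114 214 235 231 234 252 255 255 218 124 142 235 249 232 188 111]
 [  0 116 208 234 232 229 241 254 255 252 162 121 216 255 255 255 242 220]
 [109 207 234 231 229 240 254 255 255 238 120 104 224 252 255 255 255 255]
 [222 231 230 228 246 255 255 251 253 242 134 162 236 247 254 255 255 255]
 [232 229 228 239 254 255 255 241 204 251 255 249 251 251 253 255 255 248]
 [229 228 224 251 255 255 255 239 207 213 204 238 227 249 255 254 246 231]
 [229 235 253 255
[... 1199 characters left out ...]
5 255 249 238 242 248 253 255 255 255 255 249 240 235
  220 167]
 [215 252 255 255 255 255 255 254 253 254 255 255 255 255 255 250 241 236
  222 167]
 [216 251 255 255 255 255 255 255 255 255 255 255 255 255 253 247 240 235
  220 167]
 [212 246 252 253 253 253 253 253 254 253 254 254 253 252 247 240 238 235
  221 171]]
1 [array([291.9, 214.8]), array([253.6, 161. ])]
-1 [array([296.2, 210.2]), array([246.7, 160.8])]
hinge (np.float64(293.442380653184), np.float64(218.11036791007035)) (np.float64(250.3397763735819), np.float64(162.4813211823202))
[116, 113, 108, 114, 115, 104, 114, 114, 147, 159, 129, 187, 230, 238, 238]
[160, 148, 160, 162, 143, 66, 55, 61, 101, 166, 134, 125, 229, 236, 236]
```

```bash
python3 - <<'E'
from h import *
a=np.load('pics/s10.npy',allow_pickle=True).item()['pixels']; o=np.load('pics/scene0.npy',allow_pickle=True).item()['pixels']
d=cv2.absdiff(a,o).max(2)
for n,(u,v) in dict(mug=(348,232),jar=(363,173),bangle=(279,147),slabs=(322,154),pin=(120,271),box=(213,263)).items(): print(n,d[v-14:v+15,u-14:u+15].mean())
print(order.hand_in())
E
```

```text
mug 1.3412604042806182
jar 1.0487514863258025
bangle 25.067776456599287
slabs 0.8406658739595719
pin 1.2342449464922711
box 2.0642092746730083
the job is handed in; nothing more can be done
None
```

I ran every step of the job and handed it in at about 27 s on the robot's clock; no verdict was reported.

**What I did**
- I pulled the hook out by its crook, turned it a quarter turn on the table and let it go with the handle in the open.
- I took it again by the handle, hooked it behind the pack's bow and dragged the pack out with about 4–5 N.
- I laid the hook flat on the table to the robot side of the pack, clear of it.
- I pushed the toggle over with the closed fingers.

**Last checks**
- **Pack:** its rear edge is at about y = −0.036 m. The shelf's front edge is at about −0.060 m, so the pack is roughly 24 mm clear.
- **Hook:** the last viewed picture, taken before the toggle push, showed it let go, flat and clear of the pack.
- **Toggle:** the image pixels show the bat leaning towards the bow. In the scene view it matches the predicted "on" position. In the top view the bat's dark patch lies between the predicted hinge and "on" tip positions.
- **Other goods:** comparing scene images from start and end showed no change for the mug, jar, card slabs, pin box and figure box. The coin tin was not checked that way.

**Disagreements**
- **Bangle:** its image patch did differ from the start (mean difference of 25). I think that is the arm or its shadow crossing that spot, since the arm never worked near it, but I did not confirm this.
- **Cameras:** before hooking, the two views disagreed by up to about 7 mm on the positions of crook and bow. I used the average, and the crook went into the bow cleanly.

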